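# Index the specimen table one notch

### The arm

A 6-joint arm with a two-finger parallel gripper is mounted at the origin on a cart in front of the work surface, level with it; the furniture and walls round the work are solid. World frame = base frame: x ahead of the robot, y to its left, z up, the work surface at z = 0. Lengths are in m, angles in rad, forces in N, time in s.
With the tool pointing down it reaches from about 0.25 to 0.775 m from the base axis. Payload 4 kg.
Tool frame: the origin (TCP) lies at the very end of the fingers, on their centre line; the grasp point (between the pads) lies 19 mm behind it; z points along the fingers, y is the direction in which the jaws open and shut (so a half turn about z gives the same grasp; the last joint's range is limited). The gripper opens to 94 mm and grips with 3 to 60 N. Pads are 16 mm wide; open, the fingers measure 119 mm over their backs; the gripper's body (75 mm by 177 mm) begins 78 mm behind the grasp point.
Start: joints at [-1.411, 0.087, 1.371, -0, 1.684, -0.103], TCP at [0.143, -0.531, 0.206] pointing down, gripper open.
Joint ranges: [-3.1, 3.1], [-0.76, 2.03], [0.27, 2.55], [-1.08, 4.22], [0.17, 2.65], [-2.57, 2.57]. Speed limits (rad/s): [2.79, 2.79, 3.14, 3.14, 3.14, 3.14].

### API

Orientations are given as [roll, pitch, yaw] about the fixed x, y, z axes, in that order (R = Rz(yaw) Ry(pitch) Rx(roll)).
In Python, from bench import robot, snapshot, calibration gives the robot as it stands. The module is installed in compiled form; this text tells all that it offers.
- The arm moves only by the tool servo_tool, never from a script. Its argument "series" is text: rows parted by semicolons, each of 5 numbers parted by spaces: the closure, from -1 (fully open) to 1 (shut), then the shift along the tool's x, y, z in cm, then the turn about the tool's z in rad. A call has 1 to 20 rows; each row is the pose to reach, as a shift and turn from the pose commanded when the call began, along the tool's axes at that moment; what a row does not reach only later rows make up. A row lasts 1/12 s, in which the tool goes at most 41.7 mm and 7.16 degrees, less where a joint would pass 70% of its speed; a pose out of reach is approached as far as the arm can. A call with a gripper value outside its range is refused whole. The fingers move at their own pace and stop on an object; the grip force is fixed at half the most. Time passes only in rows, so rows that repeat a pose let the fingers close. It gives the time, the measured TCP pose, the force and the opening at its end, in the units of the state.
- robot.get_obs(): the state, without advancing time (a new reading comes with each control period).
- snapshot(name): name is "scene" or "top" or "wrist"; returns (picture, depth): 420x560x3 uint8, red, green, blue; 420x560 float32, m along the optical axis (not along the pixel's ray), 0 where there is no reading.
- calibration(name): a dict with "fx", "fy", "cx", "cy" (pixels), "rvec" (rotation vector, rad) and "tvec" (3), from world to camera coordinates, as OpenCV has them; the wrist camera has in their place "tool_from_camera" (4x4, takes a point from camera to tool coordinates, whose origin is the TCP and whose axes are the flange's). Camera axes: x right, y down, z forward; pixel columns grow to the right and rows downward; lengths in m; the calibration is good to about 2 mm. A picture is of the moment at which its call begins: read the wrist's pose just before it. calibration takes no time and is no camera call.
- robot.close_job(): hands the job in, once; it reports no verdict.
The state is a dict: "time": time; "joint_positions": joint angles; "qvel": joint speeds; "joint_torque": joint torques, N m; "tool_pos": TCP position; "ee_rot": TCP orientation; "wrist_force": force on the tool from outside, world axes, zero at the start; "wrist_torque": the same for the moment, N m; "width": finger opening in m.
Only numpy, scipy, OpenCV 4.12 (cv2) and the standard library are available. Lean on these libraries where they do the work, as an engineer would, in place of code of your own. Each camera call takes 0.05 s, during which the arm holds its last target. There are 200 camera calls.

### The job

Bring the tall steel plug to the pointer of the indexing table: it stands one place beside the pointer, on one side or the other. With the fingertips press the spring plunger down by its finger cup, turn the table one notch the right way, and let the plunger spring fully back up into that next notch. Only press and push: lift nothing out, leave everything standing in its pocket, do not turn the table the wrong way or past the notch, and leave the other things on the bench alone.

Things in the scene. Friction and masses are not known exactly. Their poses are not given: they have to be found in the camera images.
- index_base: fixed grey round base of the indexing table, 236 mm across. Origin on the table's vertical axis at bench height, z up. Its rim carries a steel ring (inner radius 94 mm, top 40 mm up) with six 12 mm notches 60 degrees apart, the first along its +x axis. A dark pointer on a 66 mm tall post, 117 to 131 mm out, stands on its -x side and points at the axis
- table_centre (a point): centre of the top face of the round aluminium table, 50 mm above the bench, on its axis. Table radius 89 mm; five pockets (5 mm high collars round 30 mm pieces) and the plunger stand 60 degrees apart on a circle of 64 mm radius
- pointer_place (a point): the place in front of the pointer: on the 64 mm circle, at the height of the table's top face, fixed to the base. At the start a dark specimen stands there
- index_table (a joint): angle of the table in rad, 0 at the start (locked in a notch), positive anticlockwise seen from above; the neighbouring notches are at +1.047 and -1.047. Turns freely with slight friction (about 0.04 N m) when the plunger is pressed; locked, it has about 1 degree of play
- index_plunger (a joint): how far the plunger is pressed down, m: 0 up, 0.015 at its stop; spring about 3 N at first, 7.5 N at the stop. Its radial pin locks the table in a notch of the ring; pressed 8 mm or more the pin is below the ring and the table turns. Let go between notches it stays 7.5 mm down, rides under the ring and springs up into the next notch it meets (within about 2 degrees)
- cup_floor (a point): centre of the inside floor of the plunger's round black finger cup, open at the top; it rides on the table 64 mm from its axis, opposite the pointer at the start. Inside 44 mm wide at the floor and 10 mm deep, outside 54 mm wide; floor 74 mm above the bench when the plunger is up. A fingertip pressed into it can also push it sideways against its wall
- die_plug_0: the tall plain steel plug to be brought to the pointer: 29 mm wide, 30 mm tall, the tallest piece on the table, loose in a pocket one place to one side of the pointer; origin at the centre of its underside
- die_plug_1: short steel plug, 29 mm wide, 22 mm tall, loose in a pocket beside the plunger; origin at the centre of its underside
- specimen_4: dark 30 mm round mounted specimen, 17 mm tall, standing loose in a pocket of the table; origin at the centre of its underside (at the pointer at the start)
- specimen_1: dark 30 mm round mounted specimen, 21 mm tall, standing loose in a pocket of the table; origin at the centre of its underside (on the other side of the pointer from the tall plug)
- specimen_0: dark 30 mm round mounted specimen, 18 mm tall, standing loose in a pocket of the table; origin at the centre of its underside (beside the plunger)
- mouse: black computer mouse, 108x58x34 mm, bystander; origin under its centre
- lens_can: black round can, 40 mm wide, 52 mm tall, bystander; origin under its centre
- mug: mug, 86 mm wide, 96 mm tall, bystander; origin under its centre
Things that resemble listed ones, but are neither listed nor needed, are in the scene too. What is shaped like the specimen_1 but brown or yellow is not meant.

How it is judged:
On the way, in this order (a step that is already met when the one before it is completed fails the run):
1. the plunger is pressed down clear of the ring with the table still at its first notch (value of joint index_plunger above 0.0075 m and value of joint index_table between -0.15 and 0.15 rad), for 0.05 s.
2. the table is turned one notch, the tall plug at the pointer ((value of joint index_table between 0.987198 and 1.1072 rad or value of joint index_table between -1.1072 and -0.987198 rad) and horizontal distance between die_plug_0 and pointer_place below 0.007 m), for 0.1 s.
At the end, for the whole second after the job is handed in: The table is locked one notch on (60 degrees from its start, within 2.3 degrees) at rest, with the plunger sprung back up to within 2 mm; the tall steel plug stands at the pointer within 6 mm, and all five pieces stand upright in their pockets (underside within 3 mm of the table's face) ((value of joint index_table between 1.0072 and 1.0872 rad or value of joint index_table between -1.0872 and -1.0072 rad) and value of joint index_plunger below 0.002 m and horizontal distance between die_plug_0 and pointer_place below 0.006 m and velocity of joint index_table between -0.05 and 0.05 rad/s and z of each of die_plug_0, specimen_1, specimen_4, die_plug_1, specimen_0 in the frame of index_base below 0.053 m and angle between each of die_plug_0, specimen_1, specimen_4, die_plug_1, specimen_0's own z axis and vertical below 0.1 rad); the robot touches nothing.
It fails at once if a piece is lifted out of its pocket or tipped ((z of die_plug_0 in the frame of index_base above 0.056 m or angle between die_plug_0's own z axis and vertical above 0.3 rad) or (z of specimen_1 in the frame of index_base above 0.056 m or angle between specimen_1's own z axis and vertical above 0.3 rad) or (z of specimen_4 in the frame of index_base above 0.056 m or angle between specimen_4's own z axis and vertical above 0.3 rad) or (z of die_plug_1 in the frame of index_base above 0.056 m or angle between die_plug_1's own z axis and vertical above 0.3 rad) or (z of specimen_0 in the frame of index_base above 0.056 m or angle between specimen_0's own z axis and vertical above 0.3 rad)).
It fails at once if the table is turned the wrong way, the tall plug going away from the pointer (horizontal distance between die_plug_0 and pointer_place above 0.085 m).
It fails at once if the table is turned well past the next notch (value of joint index_table above 1.4 rad or value of joint index_table below -1.4 rad).
It fails at once if a bystander (mouse, can, mug) is moved by more than 20 mm (distance of any of mouse, lens_can, mug from where it was at the start of the episode above 0.02 m).
It also fails if it takes over 32 s, if anything falls off the work surface, if the arm or the gripper's body presses on something with over 40 N, if the wrist force passes 120 N, or if a joint passes its speed limit or range.

## Working session

There is one attempt and no reset: what is moved stays moved. The work goes in short steps, Python scripts to look and compute and a tool call to move; the robot and the scene stay as the last step left them, time stands still between calls to the robot, and variables do not carry over. Pictures are saved under pics/ and viewed, about 8 in all and at most 12, crops included, and the job is handed in when it is done.

Besides the shell and the picture viewer there is one more tool, called as name(argument=value, ...) on one line, values as JSON. servo_tool: Moves the arm, as the interface text tells. Its arguments: {"type":"object","properties":{"series":{"type":"string"}},"required":["series"]}

```bash
mkdir -p pics
cat > h.py <<'E'
import numpy as np, cv2
from bench import robot, snapshot, calibration
def cam(n):
    c=calibration(n); K=np.array([[c['fx'],0,c['cx']],[0,c['fy'],c['cy']],[0,0,1.]])
    return K,cv2.Rodrigues(np.array(c['rvec'],float))[0],np.array(c['tvec'],float).ravel()
def ray(n,u,v,z):
    K,R,t=cam(n); d=R.T@np.linalg.solve(K,[u,v,1.]); o=-R.T@t
    return o+d*(z-o[2])/d[2]
def cloud(n,dep):
    K,R,t=cam(n); v,u=np.mgrid[:420,:560]
    p=np.stack([(u-K[0,2])/K[0,0]*dep,(v-K[1,2])/K[1,1]*dep,dep],-1)
    return (p-t)@R
E
python3 - <<'E'
from h import *
ims=[]
for n in("scene","top"):
    p,d=snapshot(n); np.savez(n,p=p,d=d); cv2.imwrite(f'pics/{n}.png',p[:,:,::-1])
    print(n,calibration(n))
o=robot.get_obs();print(o)
E
```

```text
scene {'fx': 538.1831597003057, 'fy': 538.1831597003057, 'cx': 278.2470913551943, 'cy': 206.3228412992936, 'rvec': array([ 0.74742102, -2.62250438,  1.08709947]), 'tvec': array([0.38251653, 0.25789953, 1.00995739])}
top {'fx': 486.5497189200512, 'fy': 486.5497189200512, 'cx': 279.256238068841, 'cy': 211.64279735083736, 'rvec': array([ 2.13576539, -2.15263101,  0.14696206]), 'tvec': array([-0.03886872,  0.47910705,  1.06880594])}
{'time': 0.1, 'joint_positions': array([-1.41111578e+00,  8.79197069e-02,  1.37205131e+00, -3.00170076e-05,
        1.68358952e+00, -1.03088254e-01]), 'qvel': array([ 0.00031441, -0.00020962, -0.00357756, -0.00026285,  0.00076186,
       -0.00017773]), 'joint_torque': array([ 1.61194301e-03, -3.41253769e+01, -3.03301048e+01,  7.20354309e-02,
        3.04555893e-02, -9.57305633e-05]), 'tool_pos': array([ 0.14278155, -0.53065443,  0.20442639]), 'ee_rot': array([-3.13963215e+00, -1.72832121e-04,  2.62765286e-01]), 'wrist_force': array([-0.47485835, -0.00095511,  0.09997884]), 'wrist_torque': array([ 0.02176129, -0.01726665, -0.01838041]), 'width': 0.09421093747819076}
```

View pics/top.png

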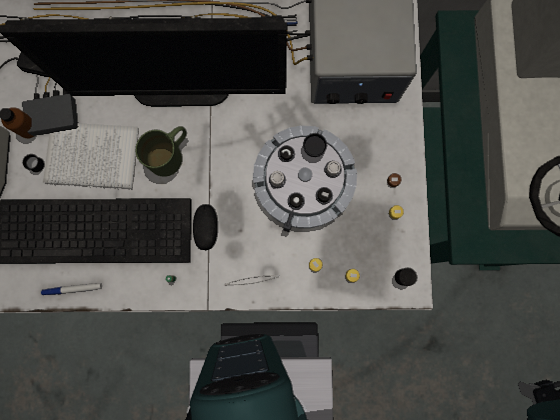

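View pics/scene.png

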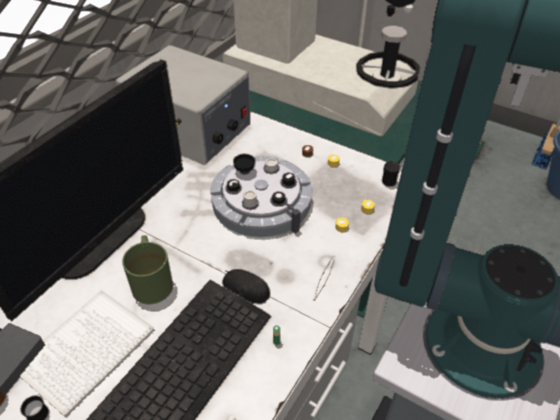

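The top view shows the pointer at (286,232) and the cup at (314,146). Pale plugs stand at (277,180), next to the pointer, and (333,169), next to the cup. So the tall plug should be on the left and the turn anticlockwise, which I'll check with numbers.

Run:
```python
from h import *
f=np.load('top.npz');p,d=f['p'],f['d'];P=cloud('top',d)
# ring/table: points at height 30..60mm near (300,175)
def med(u,v,r=3):
    q=P[v-r:v+r+1,u-r:u+r+1].reshape(-1,3); return np.round(np.median(q,0),4)
for n,u,v in [('cup',314,146),('A',277,180),('B',333,169),('ptr',296,200),('r',324,195),('l',287,153),('ctr',305,174),('post',287,230),('bench',230,200),('monitor',200,65),('box',360,40)]: print(n,med(u,v))
# black cup blob with z .07-.09
m=((P[...,2]>.068)&(P[...,2]<.1)).astype(np.uint8); 
nn,L,S,C=cv2.connectedComponentsWithStats(m)
for s,c,i in zip(S,C,range(nn)):
    if 30<s[4]<5000 and 230<c[0]<380 and 110<c[1]<250: 
        q=P[L==i]; print(s,c.round(1),q.mean(0).round(4),q.min(0).round(3),q.max(0).round(3))
# outer edge of base
m=((P[...,2]>.03)&(P[...,2]<.046)); m[:115]=0;m[245:]=0;m[:,:240]=0;m[:,370:]=0
q=P[m][:,:2].astype(np.float32); (c,r)=cv2.minEnclosingCircle(q); print('ring',c,r,len(q))
m=((P[...,2]>.046)&(P[...,2]<.056)); m[:115]=0;m[225:]=0;m[:,:240]=0;m[:,370:]=0
q=P[m][:,:2].astype(np.float32); (c,r)=cv2.minEnclosingCircle(q); print('table',c,r,len(q),np.percentile(q,[1,99],axis=0).mean(0))
mz=P[:,:,2]; k=(P[...,0]<.9)&(P[...,2]>.12)&(np.arange(560)[None]<430)&(np.arange(420)[:,None]<300)
print('high nearest x', [ (y,round(float(P[...,0][k&(abs(P[...,1]-y)<.02)].min()),3)) for y in (-.3,-.2,-.1,0,.1,.2) if (k&(abs(P[...,1]-y)<.02)).any()])
b=cv2.resize(p[110:250,225:385],None,fx=4,fy=4,interpolation=cv2.INTER_CUBIC); cv2.imwrite('pics/crop.png',b[:,:,::-1])
```

```text
cup [ 0.6201 -0.1213  0.0745]
A [ 0.543  -0.0385  0.0781]
B [ 0.5683 -0.1626  0.0695]
ptr [ 0.4995 -0.0799  0.0674]
r [ 0.5094 -0.1415  0.0714]
l [ 0.606  -0.0611  0.0684]
ctr [ 0.5598 -0.1011  0.0581]
post [ 0.4377 -0.0599  0.0264]
bench [0.5114 0.0728 0.0028]
monitor [0.7593 0.1154 0.189 ]
box [ 0.8162 -0.2138  0.1782]
[303 133  24  24 457] [314.7 144.4] [ 0.6229 -0.1227  0.077 ] [ 0.595 -0.147  0.069] [ 0.648 -0.096  0.09 ]
[280 146  13  12  85] [286.4 151.1] [ 0.6102 -0.0597  0.0697] [ 0.596 -0.072  0.068] [ 0.622 -0.045  0.073]
[327 161  14  13 117] [333.5 166.8] [ 0.5729 -0.1639  0.0711] [ 0.559 -0.178  0.068] [ 0.586 -0.15   0.078]
[271 171  13  14 147] [277.  177.3] [ 0.5486 -0.0384  0.0786] [ 0.535 -0.052  0.069] [ 0.563 -0.025  0.085]
[318 188  14  13 138] [324.6 193.8] [ 0.5123 -0.1429  0.0715] [ 0.498 -0.157  0.068] [ 0.526 -0.128  0.077]
ring (0.5561135411262512, -0.09800862520933151) 0.1252579689025879 2897
table (0.5485444068908691, -0.10105437785387039) 0.10108690708875656 3331 [ 0.55943753 -0.1014681 ]
high nearest x [(-0.3, 0.737), (-0.2, 0.735), (-0.1, 0.743), (0, 0.754), (0.1, 0.754), (0.2, 0.754)]
```

View pics/crop.png

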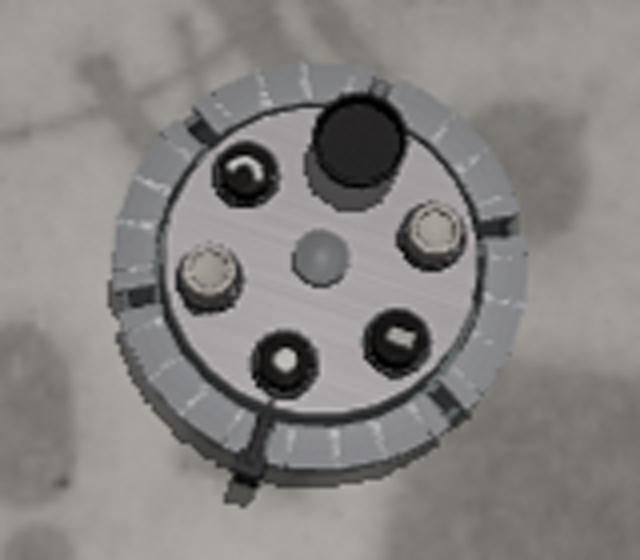

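The numbers agree: the tall plug's top is at about 0.080 and the short one's at 0.072, as they must be. The centre is about (0.561,-0.101) and the cup about (0.6215,-0.1215), at -18.6° and radius 64 mm. The plug is at 101° and the pointer at 161°, so the turn is +60°. I'll move above the cup with the fingers closed.

servo_tool(series="1 3.5 -1.7 0 0;1 7 -3.4 0 0;1 10.5 -5 0 0;1 14 -6.7 0 0;1 17.5 -8.4 0 0;1 21 -10 0.5 0;1 24.5 -11.7 1 0;1 28 -13.4 1.5 0;1 31.5 -15 2 0;1 35 -16.7 2.5 0;1 38.5 -18.4 3 0;1 42 -20 4 0;1 45.5 -21.7 5 0;1 49 -23.4 6 0;1 52.5 -25 7 0;1 55.5 -26.4 8 0;1 56.8 -27.1 8.5 0;1 56.8 -27.1 8.5 0;1 56.8 -27.1 8.5 0")

```text
time: 1.68
tool_pos: [0.6203, -0.1219, 0.1195]
ee_rot: [-3.141, 0.003, 0.264]
wrist_force: [-0.2, 0.4, 0.3]
width: 0.0003
```

Run:
```python
from h import *
o=robot.get_obs();print(o['time'],o['tool_pos'],o['ee_rot'],o['wrist_force'],o['width'])
T=np.array(calibration('wrist')['tool_from_camera']);print(T.round(3))
p,d=snapshot('wrist');q,_=snapshot('scene')
a=np.hstack([cv2.resize(p,(400,300)),cv2.resize(q[120:270,180:380],(400,300))]);cv2.imwrite('pics/w1.png',a[:,:,::-1])
```

```text
1.6833 [ 0.62028957 -0.12186575  0.11950395] [-3.14129516e+00  2.64003464e-03  2.63829820e-01] [-0.21210711  0.41182338  0.34687192] 0.00029501882571622725
[[-0.    -0.973 -0.23   0.066]
 [ 1.    -0.    -0.     0.001]
 [ 0.    -0.23   0.973 -0.178]
 [ 0.     0.     0.     1.   ]]
```

View pics/w1.png

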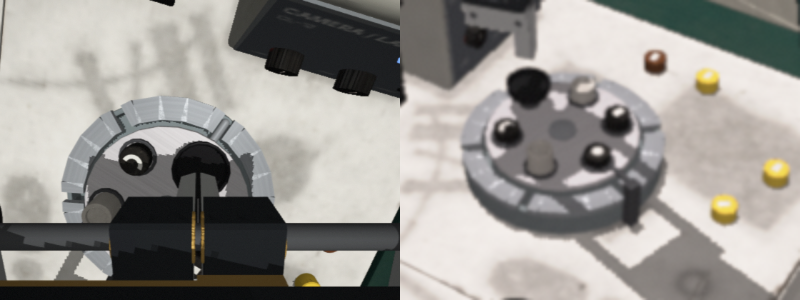

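The fingertips are over the cup, which shows at about (200,165) in the wrist half of the picture with the fingers centred on it. Now I'll descend and press.

servo_tool(series="1 0 0 1.5 0;1 0 0 3 0;1 0 0 4 0;1 0 0 4.4 0;1 0 0 4.7 0;1 0 0 5 0;1 0 0 5 0")

```text
time: 2.37
tool_pos: [0.6206, -0.1224, 0.0714]
ee_rot: [3.141, 0.0, 0.262]
wrist_force: [-2.5, 0.4, 4.0]
width: 0.0003
```

servo_tool(series="1 0 0 0.3 0;1 0 0 0.6 0;1 0 0 0.9 0;1 0 0 0.9 0;1 0 0 0.9 0")

```text
time: 2.78
tool_pos: [0.6215, -0.1221, 0.0627]
ee_rot: [3.14, -0.001, 0.263]
wrist_force: [-4.1, -0.4, 5.2]
width: 0.0004
```

servo_tool(series="1 0 0 0.15 0;1 0 0 0.15 0;1 0.14 -0.24 0.15 0;1 0.28 -0.48 0.15 0;1 0.41 -0.73 0.15 0;1 0.54 -0.98 0.15 0;1 0.64 -1.24 0.15 0;1 0.73 -1.5 0.15 0;1 0.82 -1.77 0.15 0;1 0.89 -2.04 0.15 0;1 0.89 -2.04 0.15 0;1 0.89 -2.04 0.15 0")

```text
time: 3.78
tool_pos: [0.6263, -0.0999, 0.0623]
ee_rot: [3.139, -0.005, 0.263]
wrist_force: [-0.6, 0.0, 6.5]
width: 0.0006
```

Run:
```python
from h import *
o=robot.get_obs();print(o['time'],o['tool_pos'],o['wrist_force'])
p,d=snapshot('top');p2,_=snapshot('scene')
a=np.hstack([cv2.resize(p[110:250,225:385],(400,350),interpolation=2),cv2.resize(p2[140:245,190:330],(400,350),interpolation=2)]);cv2.imwrite('pics/t2.png',a[:,:,::-1])
```

```text
3.7833 [ 0.62634935 -0.09990779  0.06225137] [-0.57152809  0.01443281  6.49354102]
```

View pics/t2.png

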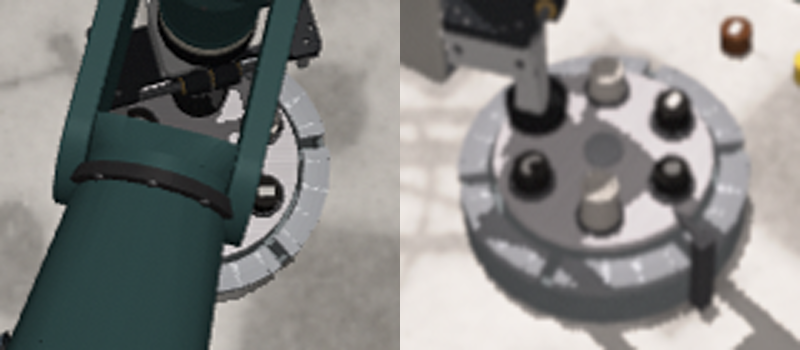

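It works: the scene view shows the cup and table turning anticlockwise with the finger, and the tall plug closing on the pointer. I'll continue to about 54°, still pressed.

servo_tool(series="1 0.06 -0.27 0 0;1 0.12 -0.54 0 0;1 0.15 -0.82 0 0;1 0.17 -1.1 0 0;1 0.17 -1.38 0 0;1 0.16 -1.66 0 0;1 0.15 -1.94 0 0;1 0.14 -2.22 0 0;1 0.1 -2.5 0 0;1 0.05 -2.77 0 0;1 -0.01 -3.04 0 0;1 -0.08 -3.31 0 0;1 -0.14 -3.52 0 0;1 -0.21 -3.73 0 0;1 -0.21 -3.73 0 0;1 -0.21 -3.73 0 0")

```text
time: 5.22
tool_pos: [0.615, -0.0646, 0.0624]
ee_rot: [3.139, -0.006, 0.263]
wrist_force: [-1.1, -1.0, 6.7]
width: 0.0001
```

Run:
```python
from h import *
o=robot.get_obs();print(o['time'],o['tool_pos'],o['wrist_force'])
v=o['tool_pos'][:2]-[.561,-.1013];print(np.hypot(*v),np.degrees(np.arctan2(v[1],v[0])))
p2,d=snapshot('scene');np.savez('s3',p=p2,d=d)
a=cv2.resize(p2[140:245,190:330],(800,600),interpolation=2);cv2.imwrite('pics/t3.png',a[:,:,::-1])
P=cloud('scene',d)
for nm,q,dd in(('now',p2,d),('before',np.load('scene.npz')['p'],np.load('scene.npz')['d'])):
    P=cloud('scene',dd);r=np.hypot(P[...,0]-.561,P[...,1]+.1013)
    m=(P[...,2]>.0765)&(P[...,2]<.086)&(r<.085)
    n,L,S,C=cv2.connectedComponentsWithStats(m.astype(np.uint8))
    for i in range(1,n):
        if S[i,4]>15:
            c=P[L==i].mean(0);print(nm,S[i,4],C[i].round(),c.round(4),np.degrees(np.arctan2(c[1]+.1013,c[0]-.561)).round(1))
```

```text
5.2167 [ 0.61498574 -0.06458724  0.06239944] [-1.10038851 -1.0001236   6.65743964]
0.06528618888188552 34.217488322428274
now 37 [231. 179.] [ 0.6098 -0.0549  0.0814] 43.5
now 91 [275. 194.] [ 0.5025 -0.0698  0.0788] 151.7
before 125 [245. 163.] [ 0.6154 -0.1205  0.0809] -19.4
before 88 [250. 195.] [ 0.5466 -0.0382  0.0793] 102.9
```

View pics/t3.png

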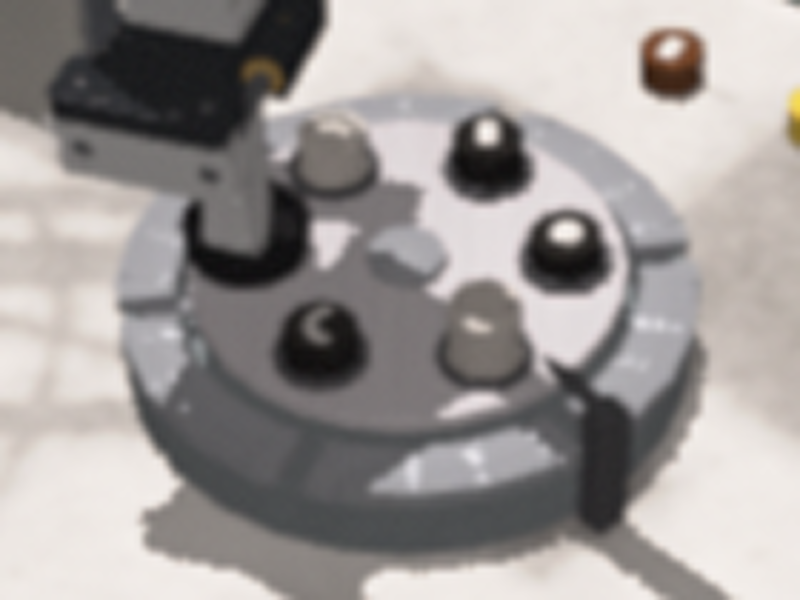

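The tall plug has turned about 49° and is approaching the pointer. I'll go about 6° more while pressed, then ease up to about 5 mm depth so the pin rides under the ring.

servo_tool(series="1 -0.08 -0.21 0 0;1 -0.16 -0.42 0 0;1 -0.25 -0.62 0 0;1 -0.25 -0.62 0 0;1 -0.25 -0.62 -0.3 0;1 -0.25 -0.62 -0.6 0;1 -0.25 -0.62 -0.7 0;1 -0.25 -0.62 -0.7 0")

```text
time: 5.93
tool_pos: [0.609, -0.059, 0.0669]
ee_rot: [3.141, -0.001, 0.263]
wrist_force: [1.2, 0.3, 3.4]
width: 0.0001
```

```bash
cat > plug.py <<'E'
from h import *
o=robot.get_obs();print(o['time'],o['tool_pos'],o['wrist_force'])
v=o['tool_pos'][:2]-[.561,-.1013];print(np.hypot(*v),np.degrees(np.arctan2(v[1],v[0])))
p,d=snapshot('scene')
P=cloud('scene',d);r=np.hypot(P[...,0]-.561,P[...,1]+.1013)
m=(P[...,2]>.0765)&(P[...,2]<.086)&(r<.085)
n,L,S,C=cv2.connectedComponentsWithStats(m.astype(np.uint8))
for i in range(1,n):
    if S[i,4]>15:
        c=P[L==i].mean(0);print(S[i,4],C[i].round(),c.round(4),np.degrees(np.arctan2(c[1]+.1013,c[0]-.561)).round(1))
E
python3 plug.py
```

```text
5.9333 [ 0.60901116 -0.05896911  0.06692122] [1.21689937 0.25939507 3.41277515]
0.0640076224301206 41.40225579422737
29 [233. 182.] [ 0.6019 -0.0514  0.0808] 50.7
89 [277. 192.] [ 0.5001 -0.0753  0.0792] 156.9
```

servo_tool(series="1 0 0 -0.15 0;1 0 0 -0.15 0;1 -0.05 -0.1 -0.15 0;1 -0.1 -0.2 -0.15 0;1 -0.15 -0.3 -0.15 0;1 -0.2 -0.4 -0.15 0;1 -0.2 -0.4 -0.15 0;1 -0.2 -0.4 -0.15 0")

```text
time: 6.65
tool_pos: [0.6058, -0.0559, 0.0687]
ee_rot: [3.141, -0.001, 0.263]
wrist_force: [1.7, -1.2, -0.4]
width: 0.0007
```

```bash
python3 plug.py
```

```text
6.65 [ 0.60582486 -0.05592633  0.06867201] [ 1.71344101 -1.15076055 -0.40992224]
0.06378117662583126 45.34860733241499
55 [234. 183.] [ 0.5968 -0.0506  0.0808] 54.7
85 [277. 192.] [ 0.5001 -0.0756  0.0791] 157.1
```

servo_tool(series="1 -0.05 -0.09 0 0;1 -0.1 -0.17 0 0;1 -0.15 -0.26 0 0;1 -0.2 -0.34 0 0;1 -0.2 -0.34 0 0;1 -0.2 -0.34 0 0")

```text
time: 7.2
tool_pos: [0.6027, -0.0526, 0.0694]
ee_rot: [-3.141, -0.0, 0.263]
wrist_force: [-1.4, -0.7, 5.6]
width: 0.0004
```

```bash
python3 plug.py
```

```text
7.2 [ 0.60266843 -0.05258317  0.06936915] [-1.37588434 -0.67376738  5.63481527]
0.06410605897588395 49.4590003983449
76 [235. 183.] [ 0.5943 -0.0506  0.08  ] 56.7
86 [279. 191.] [ 0.4984 -0.0805  0.0789] 161.6
```

The vertical force jumped from about 0 to 5.6 N with the finger at the same height, so the pin has sprung up into the notch. Now I'll lift clear.

servo_tool(series="1 0 0 -0.3 0;1 0 0 -0.6 0;1 0 0 -1 0;1 0 0 -1.8 0;1 0 0 -3 0;1 0 0 -6 0;1 0 0 -9 0;1 0 0 -12 0;1 0 0 -13 0;1 0 0 -13 0;1 -14 0 -13 0;1 -14 0 -13 0;1 -14 0 -13 0;1 -14 0 -13 0;1 -14 20 -13 0;1 -14 20 -13 0;1 -14 20 -13 0;1 -14 20 -13 0;1 -14 20 -13 0;1 -14 20 -13 0")

```text
time: 8.92
tool_pos: [0.5186, -0.2875, 0.1938]
ee_rot: [-3.139, 0.005, 0.257]
wrist_force: [-0.2, 0.6, 0.6]
width: 0.0004
```

```bash
python3 plug.py
python3 - <<'E'
from h import *
p,d=snapshot('scene');P=cloud('scene',d)
t,dt=snapshot('top')
m=(P[...,2]>.068)&(np.hypot(P[...,0]-.6,P[...,1]+.06)<.04)
print('cup top z now',np.percentile(P[m][:,2],[50,90,98]).round(4))
f=np.load('scene.npz');Q=cloud('scene',f['d']);m=(Q[...,2]>.068)&(np.hypot(Q[...,0]-.6215,Q[...,1]+.1215)<.03)
print('before',np.percentile(Q[m][:,2],[50,90,98]).round(4))
a=np.hstack([cv2.resize(t[110:250,225:385],(400,350),interpolation=2),cv2.resize(p[140:245,190:330],(400,350),interpolation=2)]);cv2.imwrite('pics/t4.png',a[:,:,::-1])
E
```

```text
8.9167 [ 0.5185563  -0.28751256  0.19383079] [-0.24406765  0.61799214  0.55558067]
0.19098844136123214 -102.84015096632015
146 [234. 179.] [ 0.6053 -0.0609  0.0808] 42.3
81 [279. 192.] [ 0.4981 -0.0799  0.0792] 161.2
cup top z now [0.0758 0.0834 0.0851]
before [0.0761 0.0831 0.0849]
```

View pics/t4.png

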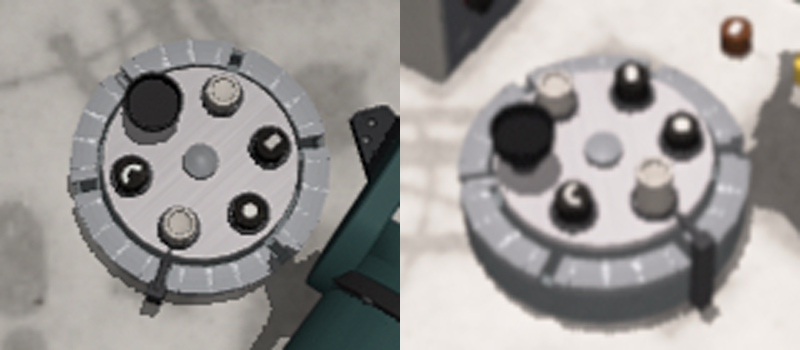

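The cup is back at its full height (0.085, the same as before), the tall plug is at the pointer, all pieces stand, and the arm is clear.

```bash
python3 -c "
from h import *
print(robot.get_obs()['qvel'].round(4)); print(robot.close_job())"
```

```text
[ 0.0274 -0.0313  0.0015 -0.0005  0.0008 -0.0008]
the job is handed in; nothing more can be done
None
```

The tall steel plug is now at the pointer, the table is one notch on, and the plunger has sprung back up. The job is handed in; it took about 9 s of the 32 s allowed. No verdict was reported.

**What I did:** I pressed the plunger about 12 mm down with the closed fingertips and turned the table anticlockwise. About 5° short of the notch I eased up so the pin rode under the ring. I then pushed the cup wall until the pin sprang into the notch; the vertical force rose from about 0 to 5.6 N at that moment.

**Last checks after lifting clear:**
- **Plunger:** the cup rim is at 0.085 m, the same as before the turn, so it is fully up.
- **Table angle:** the cup measured 61.7° of turn and the tall plug 58.3°. They disagree by about 3°, which I put down to one-sided depth views. The final pictures show the plug in front of the pointer.
- **Pieces:** all five stand upright in their pockets in the final pictures.
- **Bystanders:** I did not re-measure the mouse, can or mug; nothing was commanded near them.
- **Arm:** it was clear of everything and still settling slightly, at about 0.03 rad/s, when I handed in.

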